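# Set a drive cover's quarter-turn by a straightedge and hold the cover home

### The arm

A 6-joint arm with a two-finger parallel gripper is mounted at the origin on the work surface. World frame = base frame: x ahead of the robot, y to its left, z up, the work surface at z = 0. Lengths are in m, angles in rad, forces in N, time in s.
With the tool pointing down it reaches from about 0.3 to 0.875 m from the base axis. Payload 6.4 kg.
Tool frame: the origin (TCP) lies midway between the tips of the shut fingers; the grasp point (between the pads) lies 19 mm behind it; z points along the fingers, y is the line along which they close (so a half turn about z gives the same grasp; the last joint's range is limited). The gripper opens to 85 mm and grips with 20 to 120 N. Pads are 22 mm wide; open, the fingers measure 114 mm over their backs; the gripper's body (76 mm by 85 mm) begins 54 mm behind the grasp point. The pads swing forward as they close: fully open they stand 13 mm farther back than shut.
Start: joints at [-1.5, 0.181, 1.607, -0, 1.354, -0.206], TCP at [0.157, -0.553, 0.231] pointing down, gripper open.
Joint ranges: [-2.99, 2.99], [-0.89, 2.07], [0.3, 2.58], [-1.14, 4.28], [0, 2.63], [-3.12, 3.12]. Speed limits (rad/s): [2.57, 2.57, 3.01, 3.14, 3.14, 3.14].

### API

Orientations are given as a unit quaternion [w, x, y, z].
In Python, from bench import status, camera, ctrl gives the robot as it stands. The module is installed in compiled form; this text tells all that it offers.
- The arm moves only by the shell command python3 -m handwheel 'ROWS'. ROWS is JSON, a list that holds one entry, the list of rows, each a list of 7 numbers: the opening, from -1 (shut) to 1 (fully open), then the shift along the tool's x, y, z in cm, then the turn, a rotation vector about the tool's x, y, z in degrees. A call has 1 to 10 rows; each row is the pose to reach, as a shift and turn from the pose commanded when the call began, along the tool's axes at that moment; what a row does not reach only later rows make up. A row lasts 1/8 s, in which the tool goes at most 62.5 mm and 10.7 degrees, less where a joint would pass 70% of its speed; a pose out of reach is approached as far as the arm can. A call with a gripper value outside its range is refused whole. The fingers move at their own pace and stop on an object; the grip force is fixed at half the most. Time passes only in rows, so rows that repeat a pose let the fingers close. It gives the time, the measured TCP pose, the force, the opening and the grip force at its end, in the units of the state.
- status.get_obs(): the state, without advancing time (a new reading comes with each control period).
- camera(name): name is "scene" or "top"; returns a dict with "frame" (480x640x3 uint8, blue, green, red), "depth" (480x640 float32, m along the optical axis (not along the pixel's ray), 0 where there is no reading), "fx", "fy", "cx", "cy" (pixels), "extrinsics" (4x4, takes a point from camera to world coordinates). Camera axes: x right, y down, z forward; pixel columns grow to the right and rows downward; lengths in m; the calibration is good to about 2 mm. A picture is of the moment at which its call begins.
- ctrl.hand_in(): hands the job in; it is judged then, once.
The state is a dict: "time_s": time; "q": joint angles; "dq": joint speeds; "joint_efforts": joint torques, N m; "eef_pos": TCP position; "eef_rot": TCP orientation; "wrist_force": force on the tool from outside, world axes, zero at the start; "torque": the same for the moment, N m; "opening": opening from 0.0 (shut) to 1.0 (fully open); "grasp_force": force on a finger pad.
Only numpy, scipy, OpenCV 4.12 (cv2) and the standard library are available. Lean on these libraries where they do the work, as an engineer would, in place of code of your own. Each camera call takes 0.05 s, during which the arm holds its last target. There are 200 camera calls.

### The job

Pick up the straightedge by its orange handle, lay it flat on the bench, flush along the grey drive housing's long front face (the one towards the robot) and about centred on it, and let go of it. Then turn the yellow quarter-turn fastener on the cover clockwise until its slot lines up with the straightedge, and finally press the white cover fully down onto the housing against its springy gasket and finish while still holding it down: do not let go at the end. Leave the straightedge lying flush, the slot lined up and the other things on the bench where they are.

Things in the scene. Friction and masses are not known exactly. Their poses are not given: they have to be found in the camera images.
- housing: Grey motor-drive housing lying on its back, fixed to the bench: 180 (x) x 240 (y) x 50 mm high, white cover on top. Origin: centre of its underside. Its x points away from the robot, z up; its long flat front face lies 90 mm from the origin on the -x side and runs along y. Yaw within 0.3 rad
- straightedge_grip (a point): Loose straightedge, 0.14-0.28 kg: aluminium bar 180 (its x) x 30 (y) x 8 mm with an orange handle block on its middle, 40 (x) x 16 (y) mm, 8 to 54 mm above the bar's underside. Site: mid-bar, 30 mm above the underside, z up. Grip the 40 mm width, fingers along the bar. Either long edge may go to the housing; point then 15 mm off the face. Starts left or right of the housing, x roughly forward
- slot (a point): Middle of the slot (black line) on top of the fastener's yellow wing, on the turning axis. Slot and wing run along the point's x; z up. Wing 40 long x 12 thick x 30 mm tall, on a steel disc 28 mm across and 4 mm high on the cover. The point is 34 mm above the cover's top surface (95 mm above the bench with the cover up)
- fastener (a joint): turning angle of the fastener, rad: 0 = slot along the housing's x axis (square to the front face), grows clockwise seen from above, 1.571 = slot parallel to the front face; starts at 0.1 to 0.6, stop at 2.2, so it can be overturned. Stays where it is left (0.05 N m of friction)
- cover_top (a point): middle of the top surface of the white cover, 140 (housing's x) x 200 (housing's y) x 6 mm; 61 mm above the bench when up, 56 mm when pressed home. The fastener stands 45 mm from it towards the housing's +y; the other half of the cover is flat (only painted dark vent lines), a place to press
- cover (a joint): how far the cover is pressed down, m: 0 = up on its gasket, 0.005 = home against the housing, a solid stop. Moves straight down without tilting; needs about 2 N to start and 10 N to be home; springs up again when let go
- multimeter: green handheld multimeter, 170 x 80 x 36 mm, origin under its middle; stands where the straightedge does not, on the other side of the housing; leave alone
- circuit_board: green board with black capacitors, 100 x 150 x 41 mm, behind the housing; leave alone
- spray_can: red spray can, 60 mm diameter, 170 mm tall; leave alone
- paper_cup: brown cup, 72 mm diameter, 85 mm tall; leave alone
- solder_spool: green spool, 52 mm diameter, 38 mm tall; leave alone
- tape_roll: blue roll of tape, 64 mm diameter, 20 mm tall; leave alone
Things that resemble listed ones, but are neither listed nor needed, are in the scene too. Of the things shaped like the part that bears straightedge_grip, the aluminium one is meant.

How it is judged:
On the way, in this order (a step that is already met when the one before it is completed fails the run):
1. the straightedge lies flat on the bench, flush along the front face, and is let go (x of straightedge_grip in the frame of housing between -0.108 and -0.1 m and y of straightedge_grip in the frame of housing between -0.06 and 0.06 m and angle between the x axis of straightedge_grip and the y axis of housing, either way round below 0.035 rad and angle between straightedge_grip's own z axis and vertical below 0.06 rad and height (world z) of straightedge_grip below 0.034 m and contact force between the fingers and straightedge below 0.5 N), for 0.2 s.
2. the slot is lined up with the straightedge (angle between the x axis of slot and the x axis of straightedge_grip, either way round below 0.12 rad), for 0.2 s.
At the end, for the whole second after the job is handed in: Robot holds the cover at least 4 mm down with over 3 N; slot within 0.12 rad of the straightedge; straightedge flat, untouched by the fingers, within 0.035 rad and 3 mm of the front face, its middle within 60 mm of the face's middle (all of step 1 and angle between the x axis of slot and the x axis of straightedge_grip, either way round below 0.12 rad and value of joint cover above 0.004 m and contact force between any of the fingers, the arm and housing above 3 N); the arm keeps its last pose, push and grip.
It fails at once if another thing on the bench is shifted by more than 40 mm (distance of any of multimeter, circuit_board, spray_can, paper_cup, solder_spool, tape_roll from where it was at the start of the episode above 0.04 m).
It also fails if it takes over 64 s, if anything falls off the work surface, if the arm or the gripper's body presses on something with over 40 N, if the wrist force passes 120 N, or if a joint passes its speed limit or range.

## Working session

There is one attempt and no reset: what is moved stays moved. The work goes in short steps, Python scripts to look and compute and a shell command to move; the robot and the scene stay as the last step left them, time stands still between calls to the robot, and variables do not carry over. Pictures are saved under pics/ and viewed, at most 10 in all, crops included, and the job is handed in when it is done.

```bash
mkdir -p pics
python3 - <<'E'
from bench import status,camera
import cv2,numpy as np
o=status.get_obs();print(o)
for n in("top","scene"):
    c=camera(n);cv2.imwrite(f"pics/{n}0.png",c["frame"]);np.savez(f"{n}0.npz",**c)
    print(n,c["fx"],c["fy"],c["cx"],c["cy"],np.round(c["extrinsics"],3).tolist())
E
```

```text
{'time_s': 0.0, 'q': array([-1.50031019e+00,  1.81530914e-01,  1.60803298e+00, -1.00464212e-05,
        1.35381994e+00, -2.06295220e-01]), 'dq': array([-0.0007998 , -0.00115002, -0.00061233, -0.00081086, -0.00121672,
       -0.00058902]), 'joint_efforts': array([-7.12943674e-04, -4.44878340e+01, -3.51333904e+01, -4.47496168e-04,
        9.03449720e-03,  3.05172293e-06]), 'eef_pos': array([ 0.15710034, -0.55252868,  0.23037779]), 'eef_rot': array([-8.93862679e-04,  9.90438736e-01,  1.37950380e-01,  5.58750093e-05]), 'wrist_force': array([-0.03058944, -0.5239783 ,  1.25958575]), 'torque': array([ 0.03108757, -0.04350104, -0.01218246]), 'grasp_force': 0.0, 'opening': 1.0034398318961257}
top 528.9193768137153 528.9193768137153 321.0448978980341 237.51797092922297 [[0.014, -0.987, 0.162, 0.371], [-1.0, -0.013, 0.006, 0.007], [-0.004, -0.162, -0.987, 1.162], [0.0, 0.0, 0.0, 1.0]]
scene 483.9944883672816 483.9944883672816 314.0298807805805 240.88838546016828 [[0.884, 0.296, -0.362, 0.919], [0.468, -0.576, 0.67, -0.681], [-0.01, -0.762, -0.648, 0.727], [0.0, 0.0, 0.0, 1.0]]
```

View pics/top0.png

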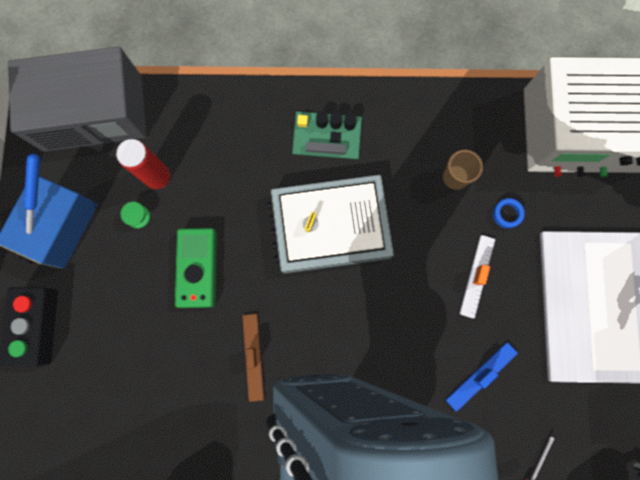

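View pics/scene0.png

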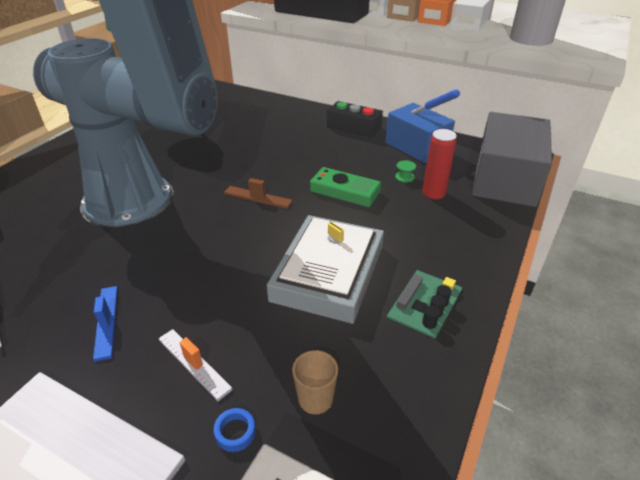

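The top view shows the white straightedge with its orange handle at about (478,277). The housing is centred near (332,224), with the fastener at (311,218), the multimeter at (195,268) and distractor bars at (252,358) and (482,377). The scene view agrees: handle (190,352), fastener (336,232).

```bash
cat > h.py <<'E'
import numpy as np,cv2
from bench import camera,status
from scipy.spatial.transform import Rotation as R
def cast(c,uv,z):
    uv=np.atleast_2d(uv).astype(float);E=np.array(c["extrinsics"])
    d=np.c_[(uv[:,0]-c["cx"])/c["fx"],(uv[:,1]-c["cy"])/c["fy"],np.ones(len(uv))]@E[:3,:3].T
    o=E[:3,3];return (o+d*((z-o[2])/d[:,2:]))[:,:2]
def blob(m,roi):
    k=np.zeros(m.shape,np.uint8);u0,v0,u1,v1=roi;k[v0:v1,u0:u1]=m[v0:v1,u0:u1]
    cs=cv2.findContours(k,cv2.RETR_EXTERNAL,cv2.CHAIN_APPROX_NONE)[0]
    return max(cs,key=cv2.contourArea)[:,0,:]
def masks(f):
    h=cv2.cvtColor(f,cv2.COLOR_BGR2HSV);H,S,V=[h[...,i].astype(int) for i in range(3)]
    return dict(white=((S<40)&(V>150)).astype(np.uint8),orange=((H>4)&(H<18)&(S>150)&(V>120)).astype(np.uint8),
      yellow=((H>18)&(H<35)&(S>90)&(V>80)).astype(np.uint8),body=(V>75).astype(np.uint8))
def rect(c,p,z):
    (x,y),(w,h),a=cv2.minAreaRect((cast(c,p,z)).astype(np.float32)*1000)
    if w<h: w,h,a=h,w,a+90
    return np.round([x,y,w,h,(a+90)%180-90],1)
E
python3 - <<'E'
from h import *
for n,rb,rc,ry in(("top",(450,225,500,325),(265,170,400,280),(295,195,330,240)),("scene",(150,320,240,405),(260,205,390,325),(322,218,350,248))):
    c=dict(np.load(n+"0.npz"));m=masks(c["frame"])
    bar=np.maximum(m["white"],m["orange"]) if n=="top" else m["white"]
    print(n,"bar",rect(c,blob(m["white"],rb),.008),"handle",rect(c,blob(m["orange"],rb),.054))
    print("cover",rect(c,blob(m["white"],rc),.061),"housing",rect(c,blob(m["body"],rc),.05))
    y=blob(m["yellow"],ry);print("wing",rect(c,y,.095),len(y))
    f=c["frame"];u0,v0,u1,v1=ry
    cv2.imwrite(f"pics/{n}_f.png",cv2.resize(f[v0-5:v1+5,u0-15:u1+15],None,fx=8,fy=8,interpolation=cv2.INTER_CUBIC))
a=cv2.imread("pics/top_f.png");b=cv2.imread("pics/scene_f.png");h=max(a.shape[0],b.shape[0])
p=lambda i:cv2.copyMakeBorder(i,0,h-i.shape[0],0,8,cv2.BORDER_CONSTANT)
o=np.hstack([p(a),p(b)]);print(o.shape,a.shape);cv2.imwrite("pics/f.png",cv2.resize(o,None,fx=.75,fy=.75))
E
```

```text
top bar [ 480.8 -327.8  181.8   32.3  -16.5] handle [ 478.5 -326.3   45.6   23.4  -24.6]
cover [588.   -7.3 201.4 142.6 -81.5] housing [585.9  -7.2 243.3 186.5 -81.4]
wing [579.4  36.9  42.2  14.  -19.2] 44
scene bar [ 481.5 -329.   182.7   31.4  -16.4] handle [ 493.7 -337.4   68.5   26.1  -17.3]
cover [595.3 -20.7 232.4 172.1 -81.7] housing [596.  -26.9 281.5 189.9 -81.6]
wing [591.3  19.6  61.7  31.  -63.4] 49
(440, 1000, 3) (440, 520, 3)
```

View pics/f.png

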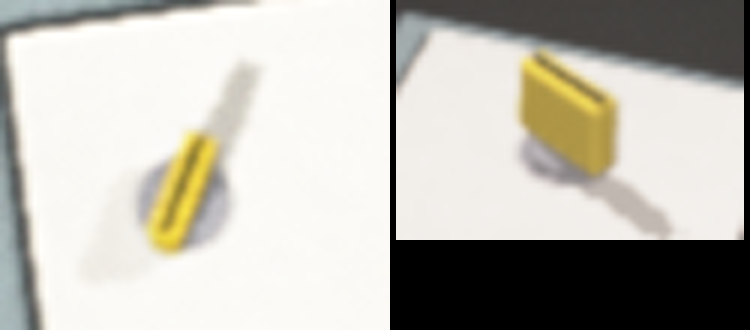

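```bash
cat >> h.py <<'E'
def go(x,y,z,yawy):
    "shift cm, turn deg in tool axes to reach TCP xyz (m) with tool y at yawy deg, z down"
    o=status.get_obs();q=o["eef_rot"];A=R.from_quat([*q[1:],q[0]])
    a=np.radians(yawy);yy=np.array([np.cos(a),np.sin(a),0]);zz=np.array([0,0,-1.]);xx=np.cross(yy,zz)
    B=R.from_matrix(np.c_[xx,yy,zz])
    print("shift",np.round(A.inv().apply(np.array([x,y,z])-o["eef_pos"])*100,2),"turn",np.round((A.inv()*B).as_rotvec(degrees=True),2),
     "pos",np.round(o["eef_pos"],4),"q",np.round(o["q"],2),"F",np.round(o["wrist_force"],1),"op",round(o["opening"],2),"t",round(o["time_s"],2))
E
python3 -c "
from h import *
go(.481,-.328,.10,-16.5)"
```

```text
shift [ 37.29 -12.74  13.08] turn [ -0.07  -0.06 -57.64] pos [ 0.1571 -0.5526  0.2305] q [-1.5   0.18  1.61  0.    1.35 -0.21] F [0.4 0.4 0.8] op 1.0 t 0.1
```

```bash
python3 -m handwheel '[[[1,5,-1.8,0,0,0,-8],[1,11,-3.7,0,0,0,-17],[1,17,-5.8,1,0,0,-26],[1,23,-7.8,3,0,0,-35],[1,29,-9.8,6,0,0,-44],[1,34,-11.5,9,0,0,-53],[1,37.3,-12.7,13,0,0,-57.6],[1,37.3,-12.7,13,0,0,-57.6],[1,37.3,-12.7,13,0,0,-57.6],[1,37.3,-12.7,13,0,0,-57.6]]]'; python3 -c "
from h import *
go(.481,-.328,.013,-16.5)"
```

```text
time_s: 1.35
eef_pos: [0.4812, -0.3307, 0.1028]
eef_rot: [0.001, 0.802, 0.597, 0.0]
wrist_force: [-0.1, -0.1, 0.7]
opening: 1.002
grasp_force: 0.0
shift [ 0.26 -0.12  8.98] turn [ 0.12  0.08 -0.14] pos [ 0.4812 -0.3307  0.1028] q [-0.81  0.34  1.69 -0.    1.11 -0.51] F [-0.1 -0.1  0.7] op 1.0 t 1.35
```

```bash
python3 -m handwheel '[[[1,0.2,-0.1,3,0,0,0],[1,0.2,-0.1,6,0,0,0],[1,0.2,-0.1,8.8,0,0,0],[1,0.2,-0.1,8.8,0,0,0],[1,0.2,-0.1,8.8,0,0,0]]]'; python3 -c "
from h import *
go(.481,-.328,.013,-16.5)"
```

```text
time_s: 1.98
eef_pos: [0.4814, -0.3283, 0.0151]
eef_rot: [0.001, 0.802, 0.598, 0.0]
wrist_force: [0.6, 0.1, -0.2]
opening: 0.996
grasp_force: 0.0
shift [ 0.02 -0.04  0.21] turn [ 0.13  0.07 -0.11] pos [ 0.4814 -0.3283  0.0151] q [-0.8   0.48  1.71 -0.    0.95 -0.51] F [ 0.6  0.1 -0.2] op 1.0 t 1.98
```

```bash
python3 -m handwheel '[[[-1,0,0,0,0,0,0],[-1,0,0,0,0,0,0],[-1,0,0,0,0,0,0],[-1,0,0,0,0,0,0],[-1,0,0,0,0,0,0],[-1,0,0,0,0,0,0]]]'; python3 -m handwheel '[[[-1,0,0,-2,0,0,0],[-1,0,0,-5,0,0,0],[-1,0,0,-7,0,0,0],[-1,0,0,-7,0,0,0],[-1,0,0,-7,0,0,0]]]'
python3 - <<'E'
from h import *
for n in("top","scene"):
    c=camera(n);cv2.imwrite(f"pics/{n}1.png",c["frame"])
a=np.radians(8.5);e=np.array([np.cos(a),np.sin(a)])
p=np.array([.588,-.0073])-.120*e
print(p);go(p[0],p[1],.085,-81.5)
E
```

```text
time_s: 2.72
eef_pos: [0.4814, -0.3273, 0.0143]
eef_rot: [0.001, 0.801, 0.598, 0.0]
wrist_force: [-1.0, -0.1, 6.4]
opening: 0.461
grasp_force: 61.1
time_s: 3.35
eef_pos: [0.4804, -0.3263, 0.0826]
eef_rot: [-0.001, 0.801, 0.598, -0.0]
wrist_force: [1.2, -0.9, -1.7]
opening: 0.459
grasp_force: 60.8
[ 0.4693181  -0.02503713]
shift [28.55 -9.61 -0.25] turn [-1.500e-01  1.000e-02  6.495e+01] pos [ 0.4801 -0.3261  0.082 ] q [-0.8   0.37  1.7   0.    1.07 -0.51] F [ 0.8 -0.5 -2.1] op 0.46 t 3.45
```

View pics/scene1.png

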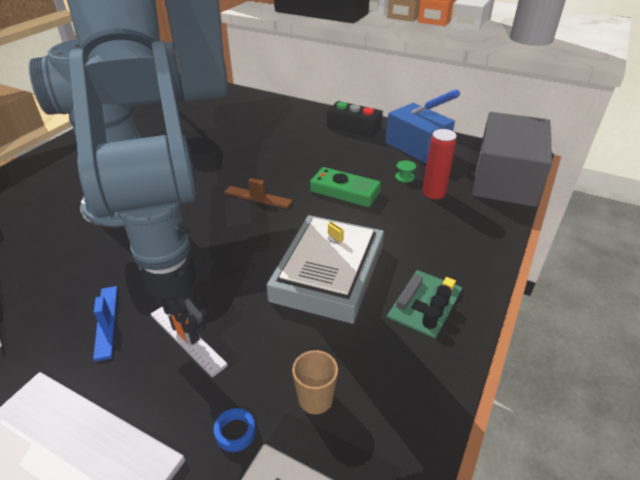

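The scene picture shows the straightedge hanging level in the fingers at about (188,340), clear of the bench. Next I carry it to a point in front of the face.

```bash
python3 -m handwheel '[[[-1,3,-1,-0.5,0,0,9],[-1,7,-2.3,-0.5,0,0,18],[-1,11,-3.7,-0.5,0,0,28],[-1,15,-5.1,-0.5,0,0,38],[-1,19.5,-6.6,-0.5,0,0,48],[-1,24,-8.1,-0.3,0,0,57],[-1,28.5,-9.6,-0.2,0,0,65],[-1,28.5,-9.6,-0.2,0,0,65],[-1,28.5,-9.6,-0.2,0,0,65],[-1,28.5,-9.6,-0.2,0,0,65]]]'; python3 -c "
from h import *
c=camera('top');cv2.imwrite('pics/top2.png',c['frame'])
go(.4693,-.025,.0153,-81.5)"
```

```text
time_s: 4.7
eef_pos: [0.4701, -0.0273, 0.0851]
eef_rot: [0.0, 0.997, 0.073, -0.0]
wrist_force: [0.2, 0.6, -1.0]
opening: 0.463
grasp_force: 61.1
shift [-0.04 -0.24  6.99] turn [ 0.    0.01 -0.1 ] pos [ 0.4701 -0.0273  0.0852] q [-0.31  0.14  1.98 -0.    1.02  1.11] F [ 0.  -0.3 -0.8] op 0.46 t 4.75
```

View pics/top2.png

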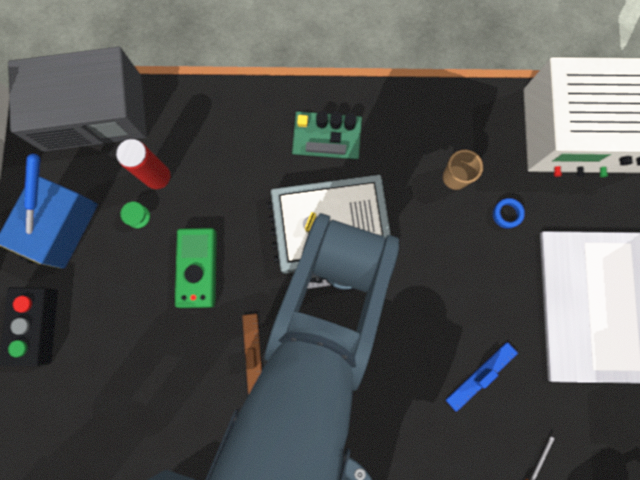

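The arm hides the bar in this top view (around (318,285)), so I'll lower it and then push by force against the face.

```bash
python3 -m handwheel '[[[-1,0,-0.2,3,0,0,0],[-1,0,-0.2,6,0,0,0],[-1,0,-0.2,6.9,0,0,0],[-1,0,-0.2,7.0,0,0,0],[-1,0,-0.2,7.0,0,0,0]]]'; python3 -m handwheel '[[[-1,0.5,0,0,0,0,0],[-1,1.0,0,0,0,0,0],[-1,1.0,0,0,0,0,0],[-1,1.0,0,0,0,0,0]]]';python3 - <<'E'
from h import *
c=camera('scene');cv2.imwrite('pics/s3.png',cv2.resize(c['frame'][190:340,200:400],None,fx=4,fy=4))
go(.4842,-.0228,.0143,-81.5)
E
```

```text
time_s: 5.38
eef_pos: [0.4705, -0.0248, 0.0161]
eef_rot: [0.0, 0.997, 0.074, 0.001]
wrist_force: [0.4, 0.3, -2.1]
opening: 0.463
grasp_force: 61.0
time_s: 5.88
eef_pos: [0.4795, -0.0227, 0.0153]
eef_rot: [-0.0, 0.997, 0.074, -0.0]
wrist_force: [-0.2, 0.2, -2.0]
opening: 0.461
grasp_force: 61.0
shift [0.47 0.08 0.09] turn [-0.01  0.02 -0.03] pos [ 0.4794 -0.0228  0.0152] q [-0.3   0.3   1.98 -0.    0.87  1.13] F [-0.2 -0.4 -1.8] op 0.46 t 5.92
```

View pics/s3.png

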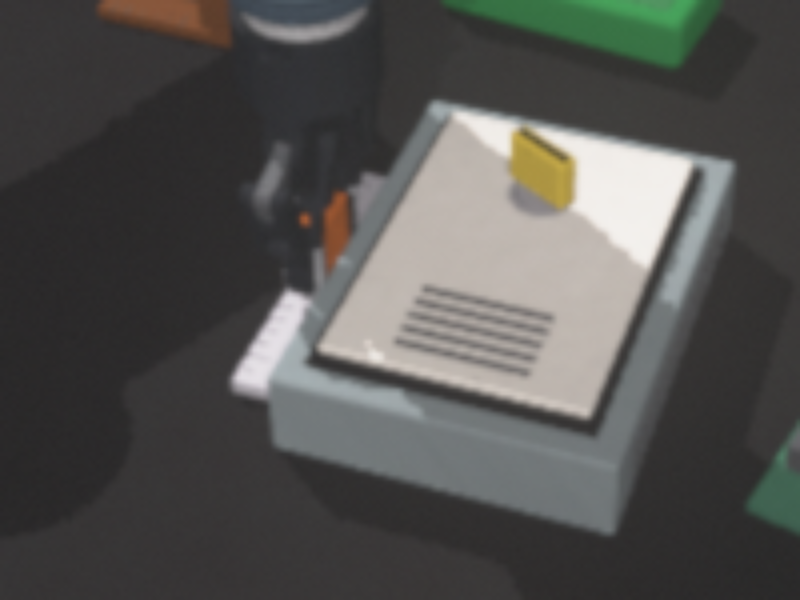

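The crop shows the bar's near end at (265,345), close and parallel to the front face, with the handle held at (335,225). Pushing in small steps until the force shows contact.

```bash
for i in 1; do python3 -m handwheel '[[[-1,0.2,0,0.05,0,0,0],[-1,0.4,0,0.05,0,0,0],[-1,0.4,0,0.05,0,0,0]]]'; python3 -m handwheel '[[[-1,0.1,0,0,0,0,0],[-1,0.1,0,0,0,0,0]]]'; python3 -m handwheel '[[[-1,0.1,0,0,0,0,0],[-1,0.1,0,0,0,0,0]]]'; done
```

```text
time_s: 6.3
eef_pos: [0.4837, -0.0223, 0.0148]
eef_rot: [0.0, 0.997, 0.074, 0.0]
wrist_force: [0.7, -0.7, -0.5]
opening: 0.462
grasp_force: 61.0
time_s: 6.55
eef_pos: [0.4842, -0.0221, 0.0147]
eef_rot: [-0.0, 0.997, 0.074, -0.0]
wrist_force: [-0.5, -1.0, -1.6]
opening: 0.463
grasp_force: 61.1
time_s: 6.8
eef_pos: [0.4844, -0.022, 0.0145]
eef_rot: [-0.0, 0.997, 0.074, -0.001]
wrist_force: [-4.8, -2.4, 0.7]
opening: 0.462
grasp_force: 61.3
```

```bash
python3 -m handwheel '[[[-1,0.1,0,0.1,0,0,0],[-1,0.1,0,0.1,0,0,0],[-1,0.1,0,0.1,0,0,0]]]'; python3 -m handwheel '[[[-0.4,-0.1,0,0,0,0,0],[0.2,-0.1,0,0,0,0,0],[0.6,-0.1,0,0,0,0,0],[1,-0.1,0,0,0,0,0],[1,-0.1,0,0,0,0,0],[1,-0.1,0,0,0,0,0]]]'; python3 -c "
from h import *
go(.4842,-.0228,.0143,-81.5)"
```

```text
time_s: 7.18
eef_pos: [0.4844, -0.0219, 0.0143]
eef_rot: [-0.0, 0.997, 0.074, -0.002]
wrist_force: [-13.7, -2.2, 16.0]
opening: 0.46
grasp_force: 63.0
time_s: 7.92
eef_pos: [0.4856, -0.022, 0.0138]
eef_rot: [-0.0, 0.997, 0.074, 0.0]
wrist_force: [0.0, -0.9, -0.1]
opening: 0.998
grasp_force: 0.0
shift [-0.15  0.06 -0.05] turn [-0.   -0.   -0.04] pos [ 0.4856 -0.022   0.0138] q [-0.29  0.31  1.96  0.    0.87  1.13] F [ 0.  -0.9 -0.1] op 1.0 t 7.92
```

```bash
python3 -m handwheel '[[[1,0,0,-3,0,0,0],[1,0,0,-8,0,0,0],[1,0,2,-14,0,0,-8],[1,-1,8,-18,0,0,-18],[1,-1,14,-18,0,0,-28],[1,-2,20,-18,0,0,-38],[1,-2,26,-18,0,0,-48],[1,-2,30,-18,0,0,-58],[1,-2,30,-18,0,0,-68],[1,-2,30,-18,0,0,-76]]]'
python3 - <<'E'
from h import *
c=camera('top');m=masks(c['frame']);cv2.imwrite('pics/t4.png',cv2.resize(c['frame'][150:330,240:420],None,fx=3.2,fy=3.2))
print("cover",rect(c,blob(m["white"],(272,175,390,264)),.061))
print("wing",rect(c,blob(m["yellow"],(295,195,330,240)),.095))
o=blob(m["orange"],(270,240,400,330));print("handle",rect(c,o,.054))
E
```

```text
time_s: 9.18
eef_pos: [0.5095, -0.3224, 0.1932]
eef_rot: [-0.0, 0.739, 0.673, 0.0]
wrist_force: [-0.4, -0.1, 0.2]
opening: 0.999
grasp_force: 0.0
cover [574.2 -17.5 219.2 173.4 -81.5]
wing [579.3  36.7  40.9  13.7 -17.2]
handle [483.  -22.9  35.4  15.8 -81.1]
```

View pics/t4.png

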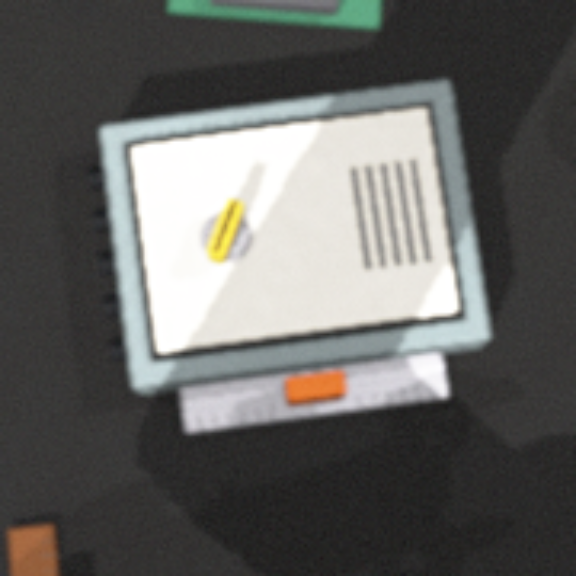

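The bar lies flush along the face (crop bar spans (180,400)–(450,380), handle at (315,387)), nearly centred and parallel to within about 0.4°. The wing at crop (226,230) runs at about -18°.

```bash
python3 -c "
from h import *
go(.5803,.037,.14,71.7)"
```

```text
shift [36.38  3.91  5.35] turn [-1.000e-02 -5.000e-02 -7.672e+01] pos [ 0.5096 -0.322   0.1933] q [-0.76  0.28  1.57  0.    1.3  -0.67] F [-0.   0.4  0. ] op 1.0 t 9.22
```

```bash
python3 -m handwheel '[[[1,5,0.5,0,0,0,-9],[1,10,1,0,0,0,-19],[1,15,1.6,0,0,0,-29],[1,20,2.1,0,0,0,-39],[1,25,2.7,0,0,0,-49],[1,30,3.2,1,0,0,-59],[1,34,3.7,3,0,0,-69],[1,36.4,3.9,5.3,0,0,-76.7],[1,36.4,3.9,5.3,0,0,-76.7],[1,36.4,3.9,5.3,0,0,-76.7]]]'; python3 -c "
from h import *
go(.5803,.037,.073,71.7)"
```

```text
time_s: 10.48
eef_pos: [0.5841, 0.0364, 0.1414]
eef_rot: [0.0, 0.165, 0.986, -0.0]
wrist_force: [-0.1, -0.1, 0.3]
opening: 0.998
grasp_force: 0.0
shift [ 0.38 -0.06  6.84] turn [-0.02  0.04 -0.71] pos [0.5841 0.0364 0.1414] q [-0.14  0.3   1.66 -0.    1.19 -1.38] F [-0.1 -0.1  0.3] op 1.0 t 10.47
```

```bash
python3 -m handwheel '[[[1,0.2,0,3,0,0,0],[1,0.2,0,5,0,0,0],[1,0.2,0,6.7,0,0,0],[1,0.2,0,6.7,0,0,0],[1,0.2,0,6.7,0,0,0]]]'; python3 -c "
from h import *
go(.5803,.037,.073,71.7)"
```

```text
time_s: 11.1
eef_pos: [0.5827, 0.0371, 0.0748]
eef_rot: [0.001, 0.164, 0.986, 0.0]
wrist_force: [1.1, 0.5, 0.0]
opening: 0.999
grasp_force: 0.0
shift [ 0.23 -0.09  0.18] turn [ 0.02  0.09 -0.59] pos [0.5827 0.0371 0.0748] q [-0.14  0.38  1.7   0.    1.06 -1.38] F [1.1 0.5 0. ] op 1.0 t 11.1
```

```bash
python3 -m handwheel '[[[1,0.2,-0.1,0.1,0,0,0],[0.4,0.2,-0.1,0.1,0,0,0],[-0.2,0.2,-0.1,0.1,0,0,0],[-0.5,0.2,-0.1,0.1,0,0,0],[-1,0.2,-0.1,0.1,0,0,0],[-1,0.2,-0.1,0.1,0,0,0],[-1,0.2,-0.1,0.1,0,0,0],[-1,0.2,-0.1,0.1,0,0,0]]]'; python3 -c "
from h import *
print(status.get_obs()['torque']);go(.5803,.037,.073,8.5)"
```

```text
time_s: 12.1
eef_pos: [0.5801, 0.0386, 0.0732]
eef_rot: [0.0, 0.164, 0.987, 0.001]
wrist_force: [1.7, 6.0, 2.6]
opening: 0.124
grasp_force: 62.2
[ 0.78516335 -0.09160336 -0.03900744]
shift [-0.07 -0.15  0.02] turn [ 1.200e-01 -5.000e-02  6.267e+01] pos [0.5801 0.0386 0.0732] q [-0.14  0.38  1.7   0.    1.05 -1.38] F [1.7 6.  2.6] op 0.12 t 12.1
```

```bash
python3 -m handwheel '[[[-1,0,0.1,0,0,0,8],[-1,0,0.1,0,0,0,16],[-1,0,0.1,0,0,0,24],[-1,0,0.1,0,0,0,32],[-1,0,0.1,0,0,0,40],[-1,0,0.1,0,0,0,48],[-1,0,0.1,0,0,0,56],[-1,0,0.1,0,0,0,62.7],[-1,0,0.1,0,0,0,62.7],[-1,0,0.1,0,0,0,62.7]]]'; python3 -c "
from h import *
print(status.get_obs()['torque']);go(.5803,.037,.073,8.5)"
```

```text
time_s: 13.35
eef_pos: [0.5812, 0.0397, 0.0732]
eef_rot: [0.0, 0.653, 0.757, 0.002]
wrist_force: [3.7, 5.3, -1.1]
opening: 0.129
grasp_force: 61.8
[ 0.95802559 -0.5242219  -0.03999634]
shift [-0.26 -0.13  0.02] turn [ 0.17 -0.1  -0.05] pos [0.5812 0.0397 0.0732] q [-0.14  0.38  1.7   0.    1.05 -0.29] F [ 3.7  5.3 -1.1] op 0.13 t 13.35
```

```bash
python3 -m handwheel '[[[-0.4,0,0,0,0,0,0],[0.2,0,0,0,0,0,0],[0.6,0,0,0,0,0,0],[1,0,0,-3,0,0,0],[1,0,0,-8,0,0,0],[1,-6,0,-10,0,0,0],[1,-18,0,-10,0,0,0],[1,-30,0,-10,0,0,0],[1,-33,0,-10,0,0,0],[1,-33,0,-10,0,0,0]]]'; python3 -m handwheel '[[[-1,-5,0,0,0,0,0],[-1,-5,0,0,0,0,0],[-1,-5,0,0,0,0,0]]]'
python3 - <<'E'
from h import *
c=camera('top');m=masks(c['frame']);cv2.imwrite('pics/t5.png',cv2.resize(c['frame'][150:330,240:420],None,fx=3.2,fy=3.2))
print("wing",rect(c,blob(m["yellow"],(295,195,330,240)),.095))
print("handle",rect(c,blob(m["orange"],(270,240,400,330)),.054))
E
```

```text
time_s: 14.6
eef_pos: [0.6254, -0.2699, 0.1728]
eef_rot: [0.0, 0.653, 0.757, 0.0]
wrist_force: [1.0, 0.1, -0.3]
opening: 1.0
grasp_force: 0.0
time_s: 14.98
eef_pos: [0.6324, -0.3168, 0.1722]
eef_rot: [-0.001, 0.653, 0.757, 0.0]
wrist_force: [0.2, 0.1, -0.4]
opening: 0.377
grasp_force: 0.0
wing [579.5  36.5  38.2  16.9 -82. ]
handle [482.8 -22.9  35.4  15.5 -81.1]
```

View pics/t5.png

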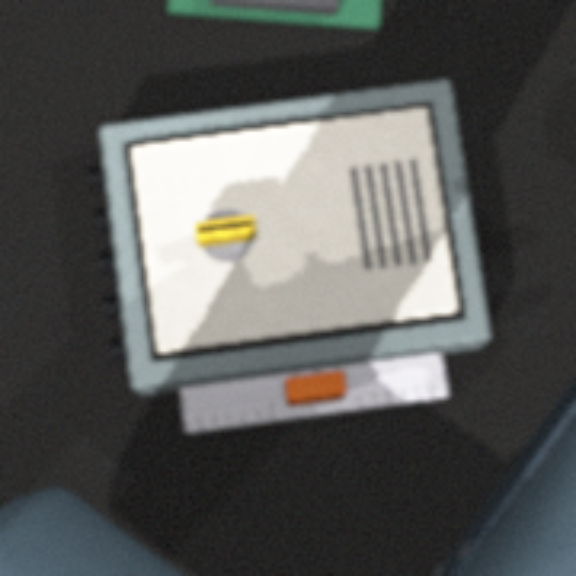

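The slot at crop (226,230) is now parallel to the bar (-82° against -81°), and the bar at (315,390) has not moved. Next I shut the fingers and press on the flat half of the cover.

```bash
python3 -c "
from h import *
go(.595,-.055,.075,8.5)"
```

```text
shift [26.36  0.14  9.77] turn [-0.04 -0.06 -0.01] pos [ 0.6326 -0.316   0.1724] q [-0.63  0.52  1.29  0.    1.34 -0.78] F [-0.5  0.2  0.1] op 0.28 t 15.03
```

```bash
python3 -m handwheel '[[[-1,6,0,0,0,0,0],[-1,12,0,0,0,0,0],[-1,18,0.1,0,0,0,0],[-1,23,0.1,2,0,0,0],[-1,26.4,0.1,6,0,0,0],[-1,26.4,0.1,8,0,0,0],[-1,26.4,0.1,9.7,0,0,0],[-1,26.4,0.1,9.7,0,0,0],[-1,26.4,0.1,9.7,0,0,0]]]'; python3 -m handwheel '[[[-1,0,0,0.5,0,0,0],[-1,0,0,1,0,0,0],[-1,0,0,1.5,0,0,0],[-1,0,0,1.5,0,0,0],[-1,0,0,1.5,0,0,0]]]'
```

```text
time_s: 16.15
eef_pos: [0.596, -0.0571, 0.0768]
eef_rot: [0.001, 0.653, 0.757, 0.0]
wrist_force: [0.2, 0.5, 0.0]
opening: 0.0
grasp_force: 0.0
time_s: 16.77
eef_pos: [0.595, -0.056, 0.061]
eef_rot: [0.0, 0.653, 0.757, -0.0]
wrist_force: [-1.0, -0.9, 3.1]
opening: 0.004
grasp_force: 1.2
```

```bash
python3 -m handwheel '[[[-1,0,0,0.25,0,0,0],[-1,0,0,0.5,0,0,0],[-1,0,0,0.5,0,0,0],[-1,0,0,0.5,0,0,0]]]'; python3 -m handwheel '[[[-1,0,0,0.1,0,0,0],[-1,0,0,0.2,0,0,0],[-1,0,0,0.2,0,0,0],[-1,0,0,0.2,0,0,0]]]'
```

```text
time_s: 17.27
eef_pos: [0.5952, -0.056, 0.0567]
eef_rot: [0.0, 0.653, 0.757, -0.0]
wrist_force: [-3.6, -0.1, 9.4]
opening: 0.001
grasp_force: 4.6
time_s: 17.77
eef_pos: [0.5952, -0.0561, 0.056]
eef_rot: [0.0, 0.653, 0.757, -0.0]
wrist_force: [-7.6, 1.2, 18.4]
opening: -0.0
grasp_force: 9.3
```

```bash
python3 -m handwheel '[[[-1,0,0,0.05,0,0,0],[-1,0,0,0.05,0,0,0],[-1,0,0,0.05,0,0,0],[-1,0,0,0.05,0,0,0]]]'; python3 -c "
from h import *
c=camera('scene');cv2.imwrite('pics/s6.png',cv2.resize(c['frame'][190:340,200:400],None,fx=4,fy=4))"
```

```text
time_s: 18.27
eef_pos: [0.5952, -0.0561, 0.0559]
eef_rot: [0.0, 0.653, 0.757, -0.0]
wrist_force: [-9.7, 0.7, 21.9]
opening: -0.003
grasp_force: 11.0
```

View pics/s6.png

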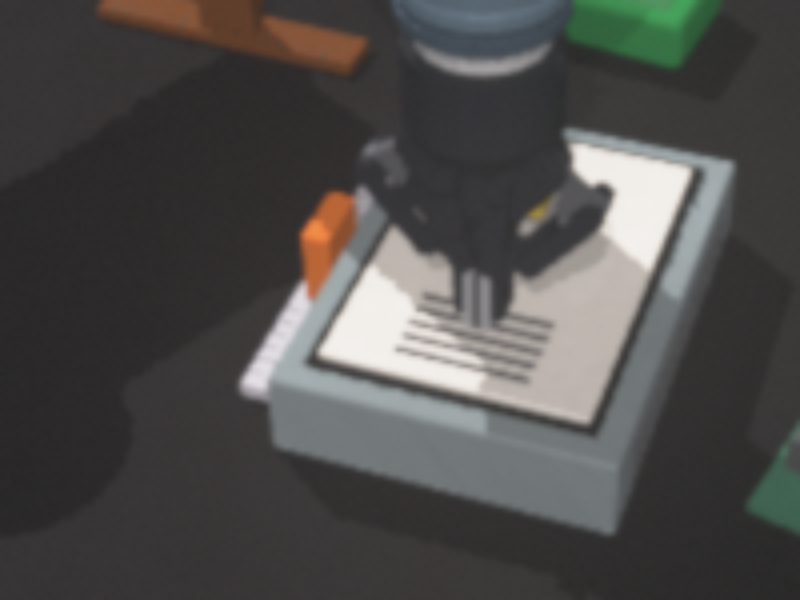

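The shut fingers press the cover home at crop (480,310), well clear of the wing, and the bar still lies flush at (275,345).

```bash
python3 -c "
from bench import ctrl
print(ctrl.hand_in())"
```

```text
the job is handed in; nothing more can be done
None
```

I handed the job in at about 18 s, but it returned no verdict: by my last measurements the straightedge lies flush and centred, the slot is within about 1° of it, and the arm is holding the cover fully down with about 22 N.

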